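Find the tired spring rest and push its tag down

TASK

The three spring-mounted rest pads for the brass frames look alike, but one has a tired spring: press down each pad in turn with the fingertips and let it up again, going from the robot's left to its right, to feel which is the softest. Then push the red tag on the softest pad's block all the way down, leave the other two tags up, and draw back. Nothing is to be gripped, lifted or shoved along the bench, neither the rest blocks nor anything else lying there.

Things in the scene. Friction and masses are not known exactly. Their poses are not given: they have to be found in the camera images.
- mount_a: one of three look-alike loose rest blocks: dark steel base plate 170 (x) x 80 (y) x 12 mm, 2 kg or so, with a round spring pad at its +x end and a brass tag holder (40 x 46, top 34 mm above the bench) with a red tag at its -x end; origin at the centre of the underside, on the bench, z up. One stands to the robot's left (y above 0.15), one in the middle, one to the right (y below -0.15); the letters do not tell which stands where
- pad_a_top (a point): centre of the top of mount_a's pad: round, 45 mm across, black rubber over steel on a visible coil spring, 50 mm along the block's +x from its origin, 52 mm above the bench when free; pressed straight down it springs back
- pad_a (a joint): how far mount_a's pad is pressed down, in m: 0 free, 0.012 at its stop. For all pads: half-way down (6 mm) takes about 4 N on the softest and at least 7 N on each of the others
- tag_a_top (a point): centre of the flat top (20 x 32 mm, the 32 across the block) of mount_a's red tag, 50 mm along the block's -x from its origin, 52 mm above the bench when up
- tag_a (a joint): how far mount_a's tag is pushed down, in m: 0 up, 0.016 fully down at its stop (its top then 2 mm above the brass holder); it slides with about 3 N of friction and stays where it is left; it may start up to 2 mm down
- mount_b: one of three look-alike loose rest blocks: dark steel base plate 170 (x) x 80 (y) x 12 mm, 2 kg or so, with a round spring pad at its +x end and a brass tag holder (40 x 46, top 34 mm above the bench) with a red tag at its -x end; origin at the centre of the underside, on the bench, z up. One stands to the robot's left (y above 0.15), one in the middle, one to the right (y below -0.15); the letters do not tell which stands where
- pad_b_top (a point): centre of the top of mount_b's pad: round, 45 mm across, black rubber over steel on a visible coil spring, 50 mm along the block's +x from its origin, 52 mm above the bench when free; pressed straight down it springs back
- pad_b (a joint): how far mount_b's pad is pressed down, in m: 0 free, 0.012 at its stop
- tag_b_top (a point): centre of the flat top (20 x 32 mm, the 32 across the block) of mount_b's red tag, 50 mm along the block's -x from its origin, 52 mm above the bench when up
- tag_b (a joint): how far mount_b's tag is pushed down, in m: 0 up, 0.016 fully down at its stop (its top then 2 mm above the brass holder); it slides with about 3 N of friction and stays where it is left; it may start up to 2 mm down
- mount_c: one of three look-alike loose rest blocks: dark steel base plate 170 (x) x 80 (y) x 12 mm, 2 kg or so, with a round spring pad at its +x end and a brass tag holder (40 x 46, top 34 mm above the bench) with a red tag at its -x end; origin at the centre of the underside, on the bench, z up. One stands to the robot's left (y above 0.15), one in the middle, one to the right (y below -0.15); the letters do not tell which stands where
- pad_c_top (a point): centre of the top of mount_c's pad: round, 45 mm across, black rubber over steel on a visible coil spring, 50 mm along the block's +x from its origin, 52 mm above the bench when free; pressed straight down it springs back
- pad_c (a joint): how far mount_c's pad is pressed down, in m: 0 free, 0.012 at its stop
- tag_c_top (a point): centre of the flat top (20 x 32 mm, the 32 across the block) of mount_c's red tag, 50 mm along the block's -x from its origin, 52 mm above the bench when up
- tag_c (a joint): how far mount_c's tag is pushed down, in m: 0 up, 0.016 fully down at its stop (its top then 2 mm above the brass holder); it slides with about 3 N of friction and stays where it is left; it may start up to 2 mm down
- frame_large: brass frame with copper corners, 130 x 200 x 18 mm; bystander, to be left alone
- frame_small: brass frame with copper corners, 100 x 140 x 18 mm; bystander, to be left alone
- steel_block: dark steel block 50 x 110 x 40 mm; bystander, to be left alone
- brass_bar: square brass bar 120 x 18 x 18 mm, lying between two rest blocks; bystander, to be left alone
- brass_bush: turned brass bush, 32 across and 40 mm high, standing between two rest blocks; bystander, to be left alone
- rod_tin: open brown tin, 84 across and 60 mm high; bystander, to be left alone
- driver: screwdriver lying on the bench; bystander, to be left alone
Not all that is in view belongs to the job. What is shaped like the mount_a but green is not meant.

How it is judged:
By the outcome, as a careful person would: the job done as asked, in the order asked, and still so for the second after the job is handed in, with the robot touching nothing.
It also fails if it takes over 54 s, if anything falls off the work surface, if the arm or the gripper's body presses on something with over 40 N, if the wrist force passes 120 N, or if a joint passes its speed limit or range.

ROBOT

A 6-joint arm with a two-finger parallel gripper is mounted at the origin on the work surface. World frame = base frame: x ahead of the robot, y to its left, z up, the work surface at z = 0. Lengths are in m, angles in rad, forces in N, time in s.
With the tool pointing down it reaches from about 0.2 to 0.875 m from the base axis. Payload 3.4 kg.
Tool frame: the origin (TCP) lies midway between the tips of the shut fingers; the grasp point (between the pads) lies 19 mm behind it; z points along the fingers, y is the line along which they close (so a half turn about z gives the same grasp; the last joint's range is limited). The gripper opens to 94 mm and grips with 3 to 60 N. Pads are 16 mm wide; open, the fingers measure 119 mm over their backs; the gripper's body (75 mm by 177 mm) begins 78 mm behind the grasp point.
Start: joints at [1.11, 0.276, 1.505, -0, 1.361, -0.121], TCP at [0.192, 0.542, 0.205] pointing down, gripper open.
Joint ranges: [-2.89, 2.89], [-0.75, 2.08], [0.22, 2.7], [-1.18, 4.32], [0.11, 2.71], [-2.7, 2.7]. Speed limits (rad/s): [2.57, 2.57, 3.14, 3.14, 3.14, 3.14].

INTERFACE

Orientations are given as [roll, pitch, yaw] about the fixed x, y, z axes, in that order (R = Rz(yaw) Ry(pitch) Rx(roll)).
In Python, from bench import sensors, cams, env, finder gives the robot as it stands.
- The arm moves only by the tool carry_out, never from a script. Its argument "motion" is a list of rows, each a list of 4 numbers: the shift along the tool's x, y, z in mm, then the turn about the tool's z in degrees. A call has 1 to 20 rows; each row shifts and turns the commanded pose from where the row before left it, along the tool's axes as they then stand; what a row does not reach is not made up. A row lasts 1/12 s, in which the tool goes at most 41.7 mm and 7.16 degrees, less where a joint would pass 70% of its speed; a pose out of reach is approached as far as the arm can. A call with a gripper value outside its range is refused whole. "gripper" is the closure, from 0 (fully open) to 1 (shut), set as the call begins (left out, the last holds). The fingers move at their own pace and stop on an object; "grip_force" is the grip in N (left out, the last holds). Time passes only in rows, so rows that do not move let the fingers close. It gives the time, the measured TCP pose, the force, the opening and the grip force at its end, in the units of the state.
- sensors.get_obs(): the state, without advancing time (a new reading comes with each control period).
- cams.read_camera(name): name is "scene" or "top" or "wrist"; returns a dict with "img" (384x512x3 uint8, red, green, blue), "fx", "fy", "cx", "cy" (pixels), "k1" (the pictures are not rectified: a ray, as slopes to the right and down, at radius r is drawn at 1 + k1 r^2 times it, then the intrinsics apply), "position" and "rotation" of the camera in the world. Camera axes: x right, y up, looking along -z (the intrinsics and any distortion apply to the point x, -y, -z); pixel columns grow to the right and rows downward; lengths in m; the calibration is good to about 2 mm. A picture is of the moment at which its call begins. There is no depth.
- env.finish_job(): hands the job in; it is judged then, once.
Trained networks look in the newest picture that a camera, given by its name, has taken for a name from the list of things; names that differ only in an ending like _2 or _b are one class to them, and where a whole thing is asked for, a point or a joint stands for the part that bears it (a point fixed in the world has none). Each returns a list of dicts, best first, with "p" (0 to 1); they miss things now and then, are a little off and sometimes report something else, mostly with a low value. They report only what shows in the picture. A call takes as long as a camera call. They do not tell look-alikes from the thing itself.
- finder.spot_in(camera, name): "extent" ([left, top, right, bottom] in pixels, round what is visible of it).
- finder.pinpoint(camera, name): "uv" ([column, row] in pixels: a listed point, or the origin of a listed thing).
The state is a dict: "time": time; "joint_pos": joint angles; "joint_vel": joint speeds; "tau": joint torques, N m; "tcp_pos": TCP position; "eef_rot": TCP orientation; "force": force on the tool from outside, world axes, zero at the start; "wrist_torque": the same for the moment, N m; "grip_width": finger opening in m; "grasp_force": force on a finger pad.
Only numpy, scipy, OpenCV 4.12 (cv2) and the standard library are available. Lean on these libraries where they do the work, as an engineer would, in place of code of your own. Each camera call takes 0.05 s, during which the arm holds its last target. There are 200 camera calls.

## Working session

There is one attempt and no reset: what is moved stays moved. The work goes in short steps, Python scripts to look and compute and a tool call to move; the robot and the scene stay as the last step left them, time stands still between calls to the robot, and variables do not carry over. Pictures are saved under pics/ and viewed, at most 10 in all, crops included, and the job is handed in when it is done.

Besides the shell and the picture viewer there is one more tool, called after "Request:" as name([rows], argument=value, ...), one row to a line, values as JSON. carry_out: Moves the arm, as the interface text tells. Its arguments: {"type":"object","properties":{"motion":{"type":"array"},"gripper":{"type":"number"},"grip_force":{"type":"number"}},"required":["motion"]}

```bash
mkdir -p pics; cat > h.py <<'E'
import numpy as np, cv2
from bench import sensors, cams, env, finder
def ray(c,uv):
    K=np.array([[c["fx"],0,c["cx"]],[0,c["fy"],c["cy"]],[0,0,1.]])
    # drawn = ray*(1+k1 r^2): OpenCV model
    p=cv2.undistortPoints(np.array([[uv]],float),K,np.array([c["k1"],0,0,0.]))[0,0]
    return np.array(c["rotation"])@np.array([p[0],-p[1],-1.])
def onz(c,uv,z):
    d=ray(c,uv);o=np.array(c["position"]);return (o+d*(z-o[2])/d[2]).round(4)
E
python3 - <<'E'
from h import *
o=sensors.get_obs();print({k:np.round(v,3).tolist() for k,v in o.items()})
ims=[]
for n in("top","scene"):
    c=cams.read_camera(n);ims.append(c["img"])
    cv2.imwrite(f"pics/{n}0.png",c["img"][:,:,::-1])
    for t,z in(("pad_a_top",.052),("tag_a_top",.052),("mount_a",0)):
        for d in finder.pinpoint(n,t):print(n,t,round(d["p"],2),np.round(d["uv"],1),onz(c,d["uv"],z))
E
```

```text
{'time': 0.0, 'joint_pos': [1.11, 0.277, 1.506, -0.0, 1.361, -0.121], 'joint_vel': [0.001, -0.0, 0.0, -0.001, 0.001, 0.0], 'tau': [-0.001, -40.458, -23.723, 0.07, 0.034, -0.0], 'tcp_pos': [0.191, 0.542, 0.205], 'eef_rot': [-3.14, -0.0, 2.802], 'force': [-0.011, -0.002, -0.63], 'wrist_torque': [-0.008, -0.013, -0.046], 'grasp_force': 0.0, 'grip_width': 0.094}Traceback (most recent call last):
  File "<stdin>", line 8, in <module>
  File "h.py", line 9, in onz
    d=ray(c,uv);o=np.array(c["position"]);return (o+d*(z-o[2])/d[2]).round(4)
                                                               ~^^^
IndexError: invalid index to scalar variable.
```

View pics/top0.png

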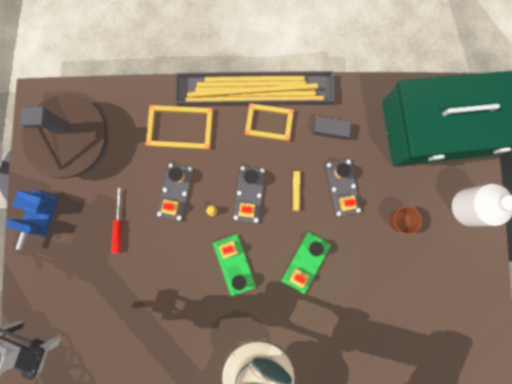

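The top view shows three dark blocks at about (175,190), (250,193) and (344,187), and green look-alikes at (234,265) and (306,262). The camera rotation is probably given as rpy.

```bash
sed -i 's/^import numpy.*/&\nfrom scipy.spatial.transform import Rotation as Ro/; s/np.array(c\["rotation"\])@/Ro.from_euler("xyz",c["rotation"]).as_matrix()@/' h.py
python3 - <<'E'
from h import *
for n in("top","scene"):
    c=cams.read_camera(n);print(n,c["rotation"],c["position"],c["fx"],c["k1"])
    cv2.imwrite(f"pics/{n}1.png",c["img"][:,:,::-1])
    if n=="top": cv2.imwrite("pics/crop1.png",cv2.resize(c["img"][140:310,140:380,::-1],None,fx=3.3,fy=3.3,interpolation=cv2.INTER_CUBIC))
    for t,z in(("pad_a_top",.052),("tag_a_top",.052),("mount_a",0),("brass_bush",0.0),("brass_bar",0)):
        for d in finder.pinpoint(n,t):print(n,t,round(d["p"],2),np.round(d["uv"],1),onz(c,d["uv"],z))
E
```

```text
top [ 0.11322205 -0.00470534 -1.58433975] [ 0.43591757 -0.00140653  1.07500158] 346.42870859426074 -0.05387987732783611
top pad_a_top 0.73 [315.4 253.9] [ 0.3656 -0.1727  0.052 ]
top pad_a_top 0.64 [248.9 176. ] [0.5983 0.0191 0.052 ]
top tag_a_top 0.53 [299.9 275.1] [ 0.3054 -0.1258  0.052 ]
top tag_a_top 0.46 [246.8 208.3] [0.5018 0.0264 0.052 ]
top tag_a_top 0.4 [226.7 250.1] [0.3804 0.0863 0.052 ]
top mount_a 0.96 [341.2 186.7] [ 0.569  -0.2693  0.    ]
top mount_a 0.91 [247.2 192. ] [0.5561 0.026  0.    ]
top mount_a 0.8 [238.2 262.9] [0.3383 0.0558 0.    ]
top mount_a 0.74 [174.2 192.4] [0.5578 0.2545 0.    ]
top brass_bush 0.5 [212.9 214.2] [0.4882 0.1331 0.    ]
top brass_bar 0.79 [295.3 190.7] [ 0.5582 -0.1244  0.    ]
scene [0.85119482 0.00756118 2.47658088] [1.07907143 0.68400439 0.82225976] 457.65347816157345 0.038056464476143324
scene pad_a_top 0.81 [242.6 206.8] [0.6037 0.0067 0.052 ]
scene pad_a_top 0.72 [268.3 142. ] [ 0.3793 -0.1692  0.052 ]
scene pad_a_top 0.47 [345.8 166.6] [0.2882 0.0531 0.052 ]
scene tag_a_top 0.66 [329.2 189.8] [0.3917 0.0939 0.052 ]
scene tag_a_top 0.5 [301.  137.8] [ 0.2905 -0.1254  0.052 ]
scene tag_a_top 0.49 [410.2 305.7] [0.5153 0.4431 0.052 ]
scene tag_a_top 0.47 [277.3 195.4] [0.5095 0.0275 0.052 ]
scene mount_a 0.77 [198.  158.5] [ 0.5495 -0.2915  0.    ]
scene mount_a 0.71 [333.5 191. ] [ 0.3397  0.0649 -0.    ]
scene mount_a 0.58 [265.1 213.1] [0.5402 0.0166 0.    ]
scene mount_a 0.58 [320.3 272. ] [0.563 0.245 0.   ]
scene mount_a 0.55 [283.3 156.9] [ 0.3458 -0.1387  0.    ]
scene brass_bush 0.61 [306.9 234.3] [0.5069 0.1396 0.    ]
scene brass_bar 0.63 [224.2 185.9] [ 0.5607 -0.1391  0.    ]
```

View pics/scene1.png

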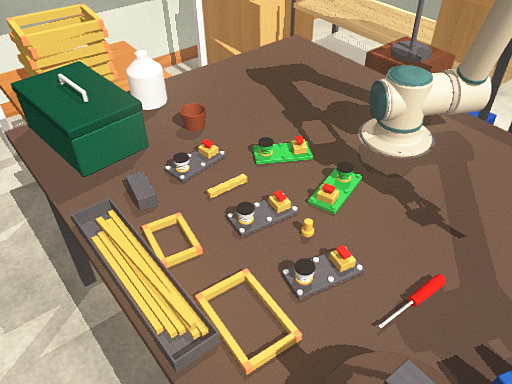

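View pics/crop1.png

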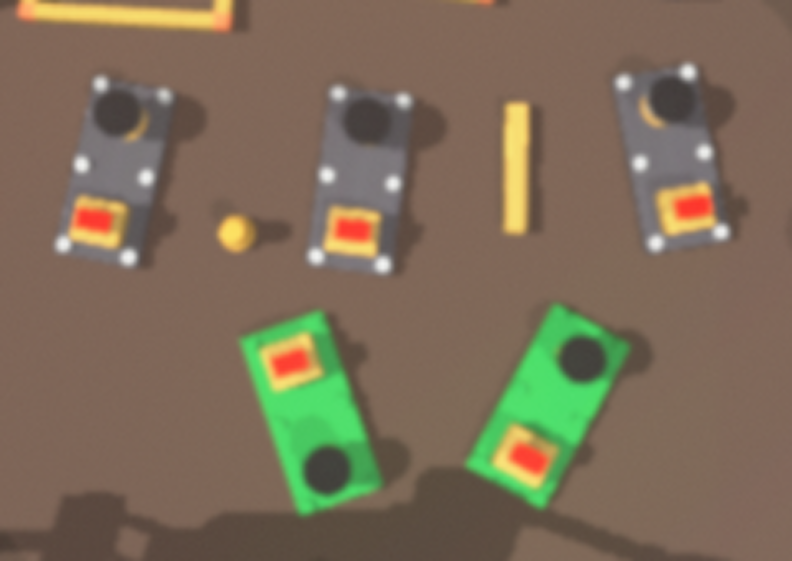

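Candidates in the top view are the dark blocks at (175,190), (250,193) and (344,187), plus the green ones at (234,265) and (306,262). The crop confirms the three dark ones are the real rests, with their pads away from the robot. I'll refine the pad and tag positions by segmentation.

```bash
cat > m.py <<'E'
from h import *
def cen(c,uv,kind,r=9):
    im=c["img"].astype(int);h,w=im.shape[:2];v,u=np.mgrid[:h,:w]
    R,G,B=im[...,0],im[...,1],im[...,2]
    m=(R>170)&(G<110)&(B<110) if kind=="tag" else (im.max(2)<70)
    m&=(np.hypot(u-uv[0],v-uv[1])<r)
    return np.array([u[m].mean(),v[m].mean()]),m.sum()
E
python3 - <<'E'
from m import *
c=cams.read_camera("top");s=cams.read_camera("scene")
T={"L":((175.3,173.8),(168.3,206.8),(304,265),(343,252)),"M":((250.8,176.2),(246.5,209.6),(245,209),(280,197)),"R":((343.5,169.6),(349.5,202.6),(180,157),(208,145))}
for k,(p,t,ps,ts) in T.items():
    a,n=cen(c,p,"pad");b,nb=cen(c,t,"tag");a2,n2=cen(s,ps,"pad",11);b2,nb2=cen(s,ts,"tag",11)
    P,Q=onz(c,a,.052),onz(c,b,.052)
    print(k,n,nb,"pad",P[:2],onz(s,a2,.05)[:2],n2,"tag",Q[:2],onz(s,b2,.049)[:2],nb2,"len",np.linalg.norm(P-Q),"yaw",np.degrees(np.arctan2(*(P-Q)[1::-1])))
E
```

```text
L 0 54 pad [nan nan] [0.6112 0.2397] 211 tag [0.5109 0.2587] [0.5127 0.2613] 116 len nan yaw nan
M 2 49 pad [0.5952 0.0084] [0.6006 0.0116] 142 tag [0.4993 0.0268] [0.5018 0.0281] 85 len 0.0976492191469035 yaw -10.86114964549134
R 84 57 pad [ 0.6146 -0.2658] [ 0.6172 -0.2673] 113 tag [ 0.5155 -0.2805] [ 0.5179 -0.2813] 66 len 0.10018433011204904 yaw 8.43744548497942m.py:7: RuntimeWarning: Mean of empty slice.
  return np.array([u[m].mean(),v[m].mean()]),m.sum()
  ret = ret.dtype.type(ret / rcount)
```

Request:
carry_out([
  [0,0,0,0],
  [0,0,0,0],
  [0,0,0,0],
  [0,0,0,0],
  [0,0,0,0],
  [0,0,0,0],
], gripper=1, grip_force=10)

```text
time: 1.3
tcp_pos: [0.1917, 0.5421, 0.2055]
eef_rot: [3.142, 0.0, 2.802]
force: [-0.2, 0.7, 0.2]
grip_width: 0.0574
grasp_force: 0.0
```

Request:
carry_out([
  [0,0,0,-6.5],
  [0,0,0,-6.5],
  [0,0,0,-6.5],
  [-28,-20,3,0],
  [-28,-20,3,0],
  [-28,-20,3,0],
  [-28,-20,3,0],
  [-28,-20,3,0],
  [-28,-20,3,0],
  [-28,-20,3,0],
  [-28,-20,3,0],
  [-28,-20,3,0],
  [-28,-20,3,0],
  [-28,-20,3,0],
  [-28,-20,3,0],
  [-28,-20,3,0],
  [-28,-20,3,0],
  [0,0,0,0],
  [0,0,0,0],
])

```text
time: 2.88
tcp_pos: [0.5848, 0.2611, 0.1627]
eef_rot: [-3.142, -0.001, 3.139]
force: [-0.6, 0.1, -1.0]
grip_width: 0.0005
grasp_force: 0.0
```

```bash
python3 - <<'E'
from h import *
print(sensors.get_obs()["force"])
c=cams.read_camera("wrist");cv2.imwrite("pics/w1.png",c["img"][:,:,::-1])
for t in("pad_a_top","tag_a_top"):
    for d in finder.pinpoint("wrist",t):print(t,round(d["p"],2),np.round(d["uv"],1),onz(c,d["uv"],.052))
c=cams.read_camera("top");print("Lpad top",onz(c,(175.3,173.8),.052))
E
```

```text
[-0.58998573  0.08614002 -1.02556484]
pad_a_top 0.68 [ 22.3 141.3] [0.5455 0.0558 0.052 ]
tag_a_top 0.54 [128.7  95.7] [0.5071 0.1548 0.052 ]
Lpad top [0.608  0.2396 0.052 ]
```

View pics/w1.png

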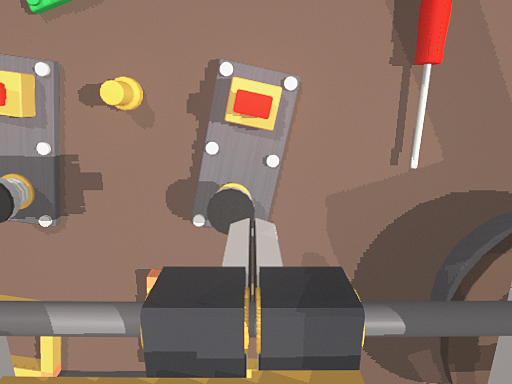

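The left block's tag is at (253,104) and its pad at (231,208). The fingers are shut and just short of the pad.

Request:
carry_out([
  [-8,-7,10,0],
  [-8,-7,15,0],
  [-8,-7,20,0],
  [0,0,25,0],
  [0,0,22,0],
  [0,0,8,0],
  [0,0,0,0],
  [0,0,0,0],
  [0,0,0,0],
])

```text
time: 3.83
tcp_pos: [0.6088, 0.2419, 0.0649]
eef_rot: [3.141, 0.003, -3.141]
force: [0.2, -0.0, -0.2]
grip_width: 0.0003
grasp_force: 0.0
```

```bash
python3 - <<'E'
from h import *
o=sensors.get_obs();print(o["force"],o["tcp_pos"])
c=cams.read_camera("wrist");cv2.imwrite("pics/w2.png",c["img"][:,:,::-1])
E
```

```text
[ 0.24779035 -0.03671344 -0.2412273 ] [0.60884675 0.24192561 0.064929  ]
```

View pics/w2.png

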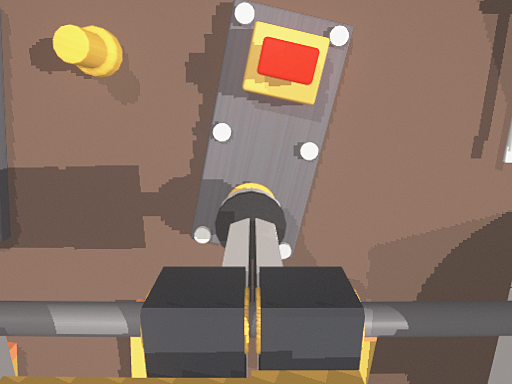

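The tips are over the left pad, with the pad at (252,215). Pressing in steps.

Request:
carry_out([
  [0,0,6,0],
  [0,0,4,0],
  [0,0,4,0],
  [0,0,3,0],
  [0,0,2,0],
  [0,0,0,0],
  [0,0,0,0],
  [0,0,0,0],
])

```text
time: 4.55
tcp_pos: [0.6082, 0.2416, 0.045]
eef_rot: [3.141, 0.001, -3.141]
force: [0.6, 1.0, 4.6]
grip_width: 0.0004
grasp_force: 2.1
```

Request:
carry_out([
  [0,0,1.5,0],
  [0,0,1.5,0],
  [0,0,0,0],
  [0,0,0,0],
  [0,0,0,0],
])

```text
time: 4.97
tcp_pos: [0.6082, 0.2415, 0.0419]
eef_rot: [3.141, 0.001, -3.141]
force: [-0.1, 0.9, 5.5]
grip_width: 0.0008
grasp_force: 2.8
```

Request:
carry_out([
  [0,0,-3,0],
  [0,0,-5,0],
  [0,0,-15,0],
  [0,0,-20,0],
  [1,-28,0,0],
  [1,-28,0,0],
  [1,-29,0,0],
  [1,-29,0,0],
  [1,-29,0,0],
  [1,-29,0,0],
  [1,-29,0,0],
  [1,-29,0,0],
  [0,0,0,0],
  [0,0,10,0],
  [0,0,10,0],
  [0,0,0,0],
  [0,0,0,0],
  [0,0,0,0],
])

```text
time: 6.47
tcp_pos: [0.5996, 0.0126, 0.0639]
eef_rot: [3.141, -0.001, -3.139]
force: [0.9, -0.2, 0.3]
grip_width: 0.0001
grasp_force: 0.0
```

```bash
python3 - <<'E'
from h import *
o=sensors.get_obs();print(o["force"],o["tcp_pos"])
c=cams.read_camera("wrist");cv2.imwrite("pics/w3.png",c["img"][:,:,::-1])
E
```

```text
[ 0.86751302 -0.1788845   0.34111177] [0.59964082 0.01256424 0.06390461]
```

View pics/w3.png

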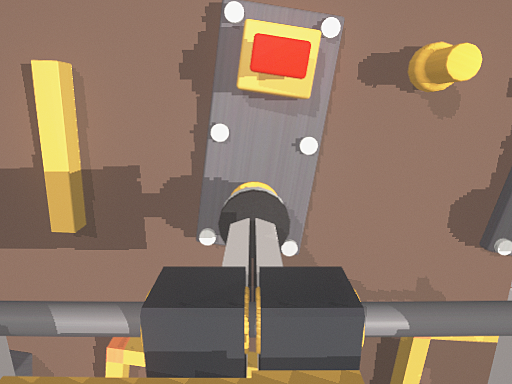

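The tips are centred on the middle pad at (253,213).

Request:
carry_out([
  [0,0,6,0],
  [0,0,4,0],
  [0,0,4,0],
  [0,0,3,0],
  [0,0,2,0],
  [0,0,0,0],
  [0,0,0,0],
  [0,0,0,0],
])

```text
time: 7.18
tcp_pos: [0.6, 0.0117, 0.0465]
eef_rot: [3.141, 0.001, -3.141]
force: [-1.5, 1.2, 7.2]
grip_width: 0.0008
grasp_force: 3.8
```

Request:
carry_out([
  [0,0,1.5,0],
  [0,0,1.5,0],
  [0,0,0,0],
  [0,0,0,0],
  [0,0,0,0],
])

```text
time: 7.6
tcp_pos: [0.6, 0.0117, 0.044]
eef_rot: [3.141, 0.001, -3.141]
force: [-3.0, 1.2, 10.8]
grip_width: 0.0003
grasp_force: 5.2
```

Request:
carry_out([
  [0,0,-3,0],
  [0,0,-5,0],
  [0,0,-15,0],
  [0,0,-20,0],
  [-1.5,-27,0,0],
  [-1.5,-28,0,0],
  [-1.5,-28,0,0],
  [-1.5,-28,0,0],
  [-1.5,-28,0,0],
  [-2,-28,0,0],
  [-2,-28,0,0],
  [-2,-28,0,0],
  [-2,-28,0,0],
  [-1,-28,0,0],
  [0,0,0,0],
  [0,0,10,0],
  [0,0,10,0],
  [0,0,0,0],
  [0,0,0,0],
  [0,0,0,0],
])

```text
time: 9.27
tcp_pos: [0.6165, -0.2662, 0.0651]
eef_rot: [3.141, -0.001, -3.14]
force: [0.5, 0.3, 0.1]
grip_width: 0.0004
grasp_force: 0.0
```

```bash
python3 - <<'E'
from h import *
o=sensors.get_obs();print(o["force"],o["tcp_pos"])
c=cams.read_camera("wrist");cv2.imwrite("pics/w4.png",c["img"][:,:,::-1])
E
```

```text
[0.52983301 0.2901677  0.09574026] [ 0.61651818 -0.26623861  0.06509876]
```

View pics/w4.png

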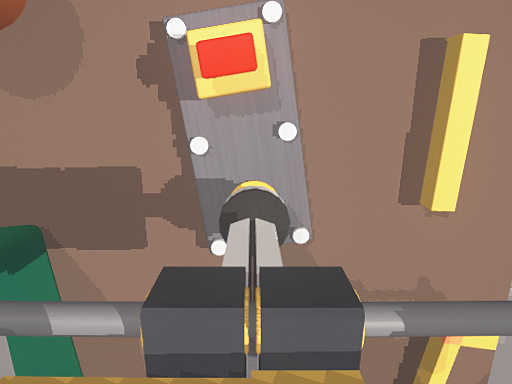

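The tips are centred on the right pad at (253,212). The middle pad gave 10.8 N at 8 mm, so it is stiff.

Request:
carry_out([
  [0,0,6,0],
  [0,0,4,0],
  [0,0,4,0],
  [0,0,3,0],
  [0,0,2,0],
  [0,0,0,0],
  [0,0,0,0],
  [0,0,0,0],
])

```text
time: 9.98
tcp_pos: [0.6167, -0.2673, 0.0477]
eef_rot: [3.141, 0.001, -3.141]
force: [-1.7, 2.5, 7.3]
grip_width: 0.0003
grasp_force: 3.8
```

Request:
carry_out([
  [0,0,1.5,0],
  [0,0,1.5,0],
  [0,0,0,0],
  [0,0,0,0],
  [0,0,0,0],
])

```text
time: 10.4
tcp_pos: [0.6167, -0.2673, 0.0455]
eef_rot: [3.141, 0.001, -3.141]
force: [-2.4, 1.1, 10.3]
grip_width: 0.0009
grasp_force: 5.4
```

Request:
carry_out([
  [0,0,-3,0],
  [0,0,-5,0],
  [0,0,-15,0],
  [0,0,-25,0],
  [0,0,0,0],
  [0,0,0,0],
])

```text
time: 10.9
tcp_pos: [0.6175, -0.2682, 0.0926]
eef_rot: [-3.14, 0.003, -3.141]
force: [-0.3, -0.5, -0.6]
grip_width: 0.0005
grasp_force: 0.0
```

```bash
python3 - <<'E'
from m import *
c=cams.read_camera("top");s=cams.read_camera("scene")
for k,t,ts in(("L",(168.3,206.8),(343,252)),("M",(246.5,209.6),(280,197)),("R",(349.5,202.6),(208,145))):
    b,n=cen(c,t,"tag");b2,n2=cen(s,ts,"tag",11);print(k,onz(c,b,.052),n,onz(s,b2,.049),n2)
E
```

```text
L [0.5114 0.2602 0.052 ] 68 [0.5131 0.2614 0.049 ] 113
M [0.4992 0.0269 0.052 ] 58 [0.5019 0.0278 0.049 ] 87
R [nan nan nan] 0 [ 0.5178 -0.2812  0.049 ] 68m.py:7: RuntimeWarning: Mean of empty slice.
  return np.array([u[m].mean(),v[m].mean()]),m.sum()
  ret = ret.dtype.type(ret / rcount)
```

The left pad is the softest: about 5.5 N at 10 mm, against over 10 N at 6.5–8 mm for the others. Moving above its tag at (0.511, 0.260).

Request:
carry_out([
  [5,28,0,0],
  [6,30,0,0],
  [6,30,0,0],
  [6,30,0,0],
  [6,30,0,0],
  [6,30,0,0],
  [6,30,0,0],
  [6,30,0,0],
  [6,30,0,0],
  [6,30,0,0],
  [6,30,0,0],
  [6,30,0,0],
  [6,30,0,0],
  [6,30,0,0],
  [6,30,0,0],
  [6,30,0,0],
  [6,30,0,0],
  [6,20,0,5.5],
  [0,0,0,5.5],
  [0,0,0,0],
])

```text
time: 12.67
tcp_pos: [0.5078, 0.2613, 0.0899]
eef_rot: [-3.14, -0.002, 2.951]
force: [0.1, -0.0, -0.4]
grip_width: 0.0008
grasp_force: 0.0
```

Request:
carry_out([
  [0,0,0,0],
  [0,0,12,0],
  [0,0,12,0],
  [0,0,0,0],
  [0,0,0,0],
])

```text
time: 13.08
tcp_pos: [0.5088, 0.2592, 0.0666]
eef_rot: [-3.14, -0.002, 2.95]
force: [0.0, 0.1, -0.6]
grip_width: 0.0004
grasp_force: 0.0
```

```bash
python3 - <<'E'
from h import *
o=sensors.get_obs();print(o["force"],o["tcp_pos"],o["eef_rot"])
c=cams.read_camera("wrist");cv2.imwrite("pics/w5.png",c["img"][:,:,::-1])
E
```

```text
[ 0.01699055  0.06632018 -0.57031836] [0.50877232 0.25923519 0.06657633] [-3.14026020e+00 -2.07284068e-03  2.95025457e+00]
```

View pics/w5.png

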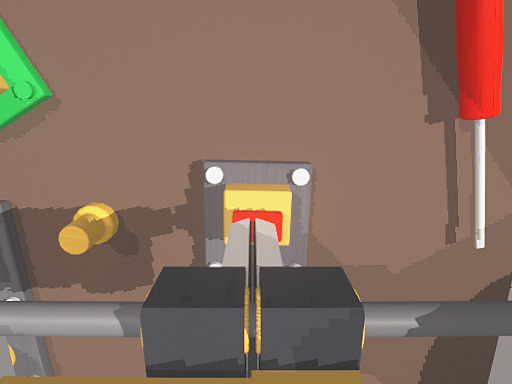

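The tips are over the tag, which shows at (257,225) and lies about 2–3 mm to the right. Correcting and pushing down.

Request:
carry_out([
  [-2,2,5,0],
  [0,0,5,0],
  [0,0,4,0],
  [0,0,4,0],
  [0,0,4,0],
  [0,0,4,0],
  [0,0,3,0],
  [0,0,2,0],
  [0,0,1,0],
  [0,0,0,0],
  [0,0,0,0],
  [0,0,0,0],
])

```text
time: 14.13
tcp_pos: [0.5118, 0.2619, 0.0362]
eef_rot: [3.141, 0.001, 2.95]
force: [0.0, -1.0, 6.7]
grip_width: 0.0005
grasp_force: 3.3
```

Request:
carry_out([
  [0,0,1,0],
  [0,0,1,0],
  [0,0,1,0],
  [0,0,0,0],
  [0,0,0,0],
  [0,0,0,0],
])

```text
time: 14.63
tcp_pos: [0.5119, 0.2619, 0.036]
eef_rot: [3.141, 0.002, 2.95]
force: [-4.8, -3.5, 23.9]
grip_width: 0.0003
grasp_force: 11.6
```

The tag is at its stop: z = 36 mm, with the force rising to 24 N. Drawing back straight up.

Request:
carry_out([
  [0,0,-3,0],
  [0,0,-5,0],
  [0,0,-15,0],
  [0,0,-30,0],
  [0,0,-30,0],
  [0,0,-30,0],
  [20,10,-25,0],
  [30,10,0,0],
  [30,10,0,0],
  [30,10,0,0],
  [30,10,0,0],
  [0,0,0,0],
  [0,0,0,0],
  [0,0,0,0],
])

```text
time: 15.8
tcp_pos: [0.3841, 0.3377, 0.1703]
eef_rot: [-3.141, 0.001, 2.951]
force: [-0.0, -0.6, -0.2]
grip_width: 0.0002
grasp_force: 0.0
```

```bash
python3 - <<'E'
from h import *
o=sensors.get_obs();print(o["force"],o["tcp_pos"])
c=cams.read_camera("scene");cv2.imwrite("pics/s2.png",cv2.resize(c["img"][120:320,150:400,::-1],None,fx=3,fy=3,interpolation=cv2.INTER_CUBIC))
E
```

```text
[-0.03044736 -0.64992498 -0.18751807] [0.3841096  0.33766717 0.170314  ]
```

View pics/s2.png

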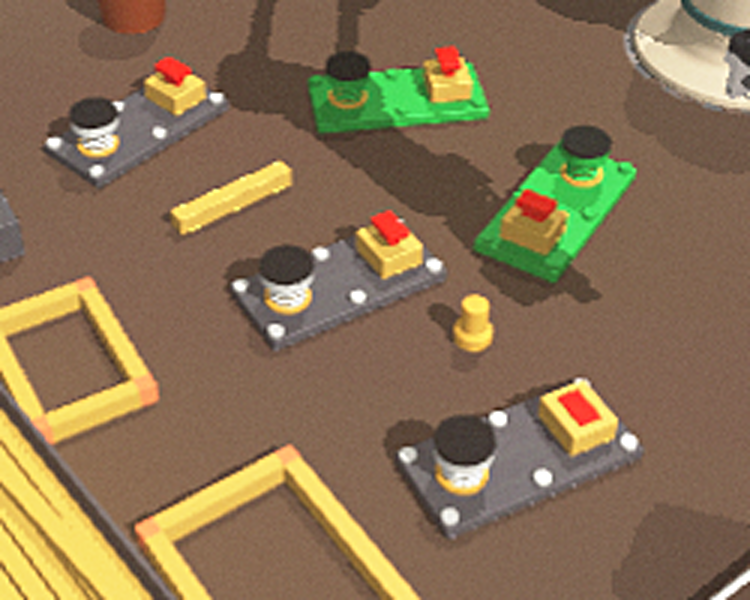

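The left block's tag is down at (578,407) in the crop. The other two, at (390,228) and (172,70), are up.

```bash
python3 -c "
from bench import env
print(env.finish_job())"
```

```text
the job is handed in; nothing more can be done
None
```

The left pad was the softest, at about 5.5 N for 10 mm; the middle and right pads took over 10 N for 8 mm or less. I pushed its tag fully down, left the other two up, drew the arm back and handed the job in.

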